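# Step the busbar standoffs by height

## Robot

A 6-joint arm with a two-finger parallel gripper is mounted at the origin on the work surface. World frame = base frame: x ahead of the robot, y to its left, z up, the work surface at z = 0. Lengths are in mm, angles in rad, forces in N, time in s.
With the tool pointing down it reaches from about 350 to 875 mm from the base axis. Payload 4.2 kg.
Tool frame: the origin (TCP) lies midway between the tips of the shut fingers; the grasp point (between the pads) lies 19 mm behind it; z points along the fingers, y is the direction in which the jaws open and shut (so a half turn about z gives the same grasp; the last joint's range is limited). The gripper opens to 85 mm and grips with 20 to 120 N. Pads are 22 mm wide; open, the fingers measure 114 mm over their backs; the gripper's body (76 mm by 85 mm) begins 54 mm behind the grasp point. The pads swing forward as they close: fully open they stand 13 mm farther back than shut.
Start: joints at [1.48, 0.385, 0.008, 0, -1.194, -0.259], TCP at [214.161, 587.141, 231.312] pointing down, gripper open.
Joint ranges: [-3.14, 3.14], [-1.21, 2.06], [-1.07, 1.41], [-3.16, 2.05], [-2.99, -0.16], [-3.1, 3.1]. Speed limits (rad/s): [2.79, 2.79, 3.14, 3.14, 3.14, 3.14].

## Interface

Orientations are given as a unit quaternion [x, y, z, w].
In Python, from bench import arm, eyes, nets gives the robot as it stands.
- The arm moves only by the tool jog_arm, never from a script. Its argument "rows" is a list of rows, each a list of 3 entries, a list of its own where there are three numbers: the shift along the tool's x, y, z in cm, then the turn, a rotation vector about the tool's x, y, z in degrees, then the finger opening in cm, from 0 to 8.54. In form: [[[x, y, z], [ax, ay, az], jaw], ...]. A call has 1 to 10 rows; each row shifts and turns the commanded pose from where the row before left it, along the tool's axes as they then stand; what a row does not reach is not made up. A row lasts 1/8 s, in which the tool goes at most 62.5 mm and 10.7 degrees, less where a joint would pass 70% of its speed; a pose out of reach is approached as far as the arm can. A call with a gripper value outside its range is refused whole. The fingers move at their own pace and stop on an object; the grip force is fixed at half the most. Time passes only in rows, so rows that do not move let the fingers close. It gives the time, the measured TCP pose, the force and the opening at its end, in the units of the state.
- arm.read_state(): the state, without advancing time (a new reading comes with each control period).
- eyes.get_image(name): name is "scene" or "side" or "wrist"; returns the picture (480x640x3 uint8, red, green, blue); there is no depth.
- eyes.camera_model(name): a dict with "K" (3x3 intrinsics, pixels), "rvec" (rotation vector, rad) and "tvec" (3), from world to camera coordinates, as OpenCV has them. Camera axes: x right, y down, z forward; pixel columns grow to the right and rows downward; lengths in mm; the calibration is good to about 2 mm. A picture is of the moment at which its call begins: read the wrist's pose just before it. camera_model takes no time and is no camera call; for the wrist camera it gives the pose at the moment of the call.
- arm.job_done(): hands the job in, once; it reports no verdict.
Trained networks look in the newest picture that a camera, given by its name, has taken for a name from the list of things; names that differ only in an ending like _2 or _b are one class to them, and where a whole thing is asked for, a point or a joint stands for the part that bears it (a point fixed in the world has none). Each returns a list of dicts, best first, with "conf" (0 to 1); they miss things now and then, are a little off and sometimes report something else, mostly with a low value. They report only what shows in the picture. A call takes as long as a camera call. They do not tell look-alikes from the thing itself.
- nets.boxes_of(camera, name): "position" ([column, row] as shares, 0 to 1, of the picture: columns of its width, rows of its height, amid what is visible of it).
The state is a dict: "clock": time; "joints": joint angles; "joint_vel": joint speeds; "joint_efforts": joint torques, N m; "position": TCP position; "ee_rot": TCP orientation; "contact_force": force on the tool from outside, world axes, zero at the start; "wrist_torque": the same for the moment, N m; "gripper_width": finger opening in mm.
Only numpy, scipy, OpenCV 4.12 (cv2) and the standard library are available. Lean on these libraries where they do the work, as an engineer would, in place of code of your own. Each camera call takes 0.05 s, during which the arm holds its last target.

## Task

Set up the stepped busbar support: stand the four standoff insulators upright on the four steel pads of the rail, one centred on each pad, rising in height away from the incoming terminal block (shortest on the pad next to the block, tallest on the pad farthest from it). Do not tip any of them over on the way, and leave all four standing free.

Things in the scene. Friction and masses are not known exactly. Their poses are not given: they have to be found in the camera images.
- ins_34: The shortest of four loose standoff insulators: an upright ribbed cylinder of red-brown resin with a small brass insert flush in the top, 30 mm in diameter (gripped on its sides, any direction round), 34 mm high, standing on the table. Origin: centre of its underside; z up along its axis.
- ins_46: The second shortest of four loose standoff insulators: an upright ribbed cylinder of red-brown resin with a small brass insert flush in the top, 37 mm in diameter (gripped on its sides, any direction round), 46 mm high, standing on the table. Origin: centre of its underside; z up along its axis.
- ins_58: The second tallest of four loose standoff insulators: an upright ribbed cylinder of red-brown resin with a small brass insert flush in the top, 44 mm in diameter (gripped on its sides, any direction round), 58 mm high, standing on the table. Origin: centre of its underside; z up along its axis.
- ins_72: The tallest of four loose standoff insulators: an upright ribbed cylinder of red-brown resin with a small brass insert flush in the top, 52 mm in diameter (gripped on its sides, any direction round), 72 mm high, standing on the table. Origin: centre of its underside; z up along its axis.
- pad_a: One of four identical fixed dark steel mounting pads in a straight row on the rail, 64 mm square and 5 mm thick, at a pitch of 75 mm. The letters say nothing of the order along the row: read the positions. Origin: centre of its underside, 15 mm above the table, so its flat top is 20 mm above the table (5 mm above the origin). x and y axes parallel to the edges; y runs along the row, x across it.
- pad_b: One of four identical fixed dark steel mounting pads in a straight row on the rail, 64 mm square and 5 mm thick, at a pitch of 75 mm. The letters say nothing of the order along the row: read the positions. Origin: centre of its underside, 15 mm above the table, so its flat top is 20 mm above the table (5 mm above the origin). x and y axes parallel to the edges; y runs along the row, x across it.
- pad_c: One of four identical fixed dark steel mounting pads in a straight row on the rail, 64 mm square and 5 mm thick, at a pitch of 75 mm. The letters say nothing of the order along the row: read the positions. Origin: centre of its underside, 15 mm above the table, so its flat top is 20 mm above the table (5 mm above the origin). x and y axes parallel to the edges; y runs along the row, x across it.
- pad_d: One of four identical fixed dark steel mounting pads in a straight row on the rail, 64 mm square and 5 mm thick, at a pitch of 75 mm. The letters say nothing of the order along the row: read the positions. Origin: centre of its underside, 15 mm above the table, so its flat top is 20 mm above the table (5 mm above the origin). x and y axes parallel to the edges; y runs along the row, x across it.
- terminal: The fixed incoming terminal block at one end of the row (either end), a grey moulding 62 mm across the row, 58 mm along it and 40 mm high (incl. studs), with three copper strips and brass studs; centre 82.5 mm from that of the nearest pad. Origin: centre of its underside, 15 mm above the table (it stands on the rail). The rail is 46 mm wide, 470 mm long and 15 mm high; the row's other end has only a small steel angle as end stop, 30 mm high.
There are look-alikes about, which are no part of the job. Leave any purple look-alike of the ins_58 alone.

How it is judged (in metres and radians):
At the end, for the whole second after the job is handed in: Each insulator stands upright (within 0.08 rad) and still on its pad, axis within 12 mm of the pad's centre, in order of height with the shortest on the pad next to the terminal block and the tallest on the farthest; all released ((horizontal distance between ins_34 and pad_a below 0.012 m or horizontal distance between ins_34 and pad_b below 0.012 m or horizontal distance between ins_34 and pad_c below 0.012 m or horizontal distance between ins_34 and pad_d below 0.012 m) and horizontal distance between ins_34 and terminal between 0.0525 and 0.1125 m and height (world z) of ins_34 between 0.016 and 0.025 m and angle between each of ins_34, ins_46, ins_58, ins_72's own z axis and vertical below 0.08 rad and linear speed of each of ins_34, ins_46, ins_58, ins_72 below 0.02 m/s and contact force between each of ins_34, ins_46, ins_58, ins_72 and the fingers below 0.1 N and (horizontal distance between ins_46 and pad_a below 0.012 m or horizontal distance between ins_46 and pad_b below 0.012 m or horizontal distance between ins_46 and pad_c below 0.012 m or horizontal distance between ins_46 and pad_d below 0.012 m) and horizontal distance between ins_46 and terminal between 0.1275 and 0.1875 m and height (world z) of ins_46 between 0.016 and 0.025 m and (horizontal distance between ins_58 and pad_a below 0.012 m or horizontal distance between ins_58 and pad_b below 0.012 m or horizontal distance between ins_58 and pad_c below 0.012 m or horizontal distance between ins_58 and pad_d below 0.012 m) and horizontal distance between ins_58 and terminal between 0.2025 and 0.2625 m and height (world z) of ins_58 between 0.016 and 0.025 m and (horizontal distance between ins_72 and pad_a below 0.012 m or horizontal distance between ins_72 and pad_b below 0.012 m or horizontal distance between ins_72 and pad_c below 0.012 m or horizontal distance between ins_72 and pad_d below 0.012 m) and horizontal distance between ins_72 and terminal between 0.2775 and 0.3375 m and height (world z) of ins_72 between 0.016 and 0.025 m); the robot touches nothing.
It fails at once if the shortest insulator is tipped over (more than 0.7 rad) (angle between ins_34's own z axis and vertical above 0.7 rad).
It fails at once if the second shortest insulator is tipped over (more than 0.7 rad) (angle between ins_46's own z axis and vertical above 0.7 rad).
It fails at once if the second tallest insulator is tipped over (more than 0.7 rad) (angle between ins_58's own z axis and vertical above 0.7 rad).
It fails at once if the tallest insulator is tipped over (more than 0.7 rad) (angle between ins_72's own z axis and vertical above 0.7 rad).
It also fails if it takes over 99 s, if anything falls off the work surface, if the arm or the gripper's body presses on something with over 40 N, if the wrist force passes 120 N, or if a joint passes its speed limit or range.

## Working session

There is one attempt and no reset: what is moved stays moved. The work goes in short steps, Python scripts to look and compute and a tool call to move; the robot and the scene stay as the last step left them, time stands still between calls to the robot, and variables do not carry over. Pictures are saved under pics/ and viewed, and the job is handed in when it is done.

Besides the shell and the picture viewer there is one more tool, called after "Emit:" as name(argument=value, ...), one argument or row to a line, values as JSON. jog_arm: Moves the arm, as the interface text tells. Its arguments: {"type":"object","properties":{"rows":{"type":"array","items":{"type":"array"}}},"required":["rows"]}

```bash
mkdir -p pics; ls
python3 - <<'E'
from bench import arm, eyes, nets
import cv2
print(arm.read_state())
for n in ["scene","side","wrist"]:
    im=eyes.get_image(n); cv2.imwrite(f"pics/{n}0.png",im[:,:,::-1])
    m=eyes.camera_model(n); print(n,m)
    for t in ["ins_34","ins_46","ins_58","ins_72","pad_a","terminal"]:
        print(t,[(round(d["conf"],2),[round(d["position"][0]*640),round(d["position"][1]*480)]) for d in nets.boxes_of(n,t)])
E
```

```text
pics
{'clock': 0.0, 'joints': array([ 1.47961368e+00,  3.85503438e-01,  6.61525880e-03, -5.12749310e-04,
       -1.19397276e+00, -2.58571267e-01]), 'joint_vel': array([ 0.0010549 , -0.00042815, -0.00011198,  0.00095267, -0.00054207,
        0.00079458]), 'joint_efforts': array([ 1.66938480e-04, -3.92296600e+01,  1.88400990e+01,  4.18633282e+00,
       -4.71272549e-03, -1.33527216e-07]), 'position': array([213.96153081, 586.6108039 , 230.2474592 ]), 'ee_rot': array([ 9.84730941e-01, -1.74080015e-01, -1.51158208e-04,  1.04861057e-03]), 'contact_force': array([-0.49421295,  0.04819555, -0.61622403]), 'wrist_torque': array([ 0.04199027,  0.00266266, -0.00161809]), 'gripper_width': 85.6534402677402}
scene {'K': array([[601.82264379,   0.        , 313.95598656],
       [  0.        , 601.82264379, 240.31984877],
       [  0.        ,   0.        ,   1.        ]]), 'rvec': array([ 0.68854222,  2.4652186 , -1.33486717]), 'tvec': array([ 439.60949343, -112.64555523, 1275.69460471])}
ins_34 [(0.89, [267, 172]), (0.78, [391, 229]), (0.75, [352, 292]), (0.71, [311, 210]), (0.58, [462, 332]), (0.
[... 1222 characters left out ...]
7, [420, 267]), (0.73, [381, 199]), (0.73, [291, 308]), (0.68, [387, 140]), (0.5, [275, 167])]
ins_72 [(0.97, [356, 288]), (0.8, [425, 336]), (0.77, [420, 267]), (0.73, [381, 199]), (0.73, [291, 308]), (0.68, [387, 140]), (0.5, [275, 167])]
pad_a [(0.84, [276, 166]), (0.71, [265, 191]), (0.67, [256, 221]), (0.57, [244, 255])]
terminal [(0.91, [284, 133])]
wrist {'K': array([[380.73813995,   0.        , 325.22694218],
       [  0.        , 380.73813995, 242.50488383],
       [  0.        ,   0.        ,   1.        ]]), 'rvec': array([-1.70012371,  2.42929043,  0.33604818]), 'tvec': array([624.82783336, -35.12238828, 378.83959009])}
ins_34 []
ins_46 []
ins_58 []
ins_72 []
pad_a []
terminal []
```

View pics/scene0.png

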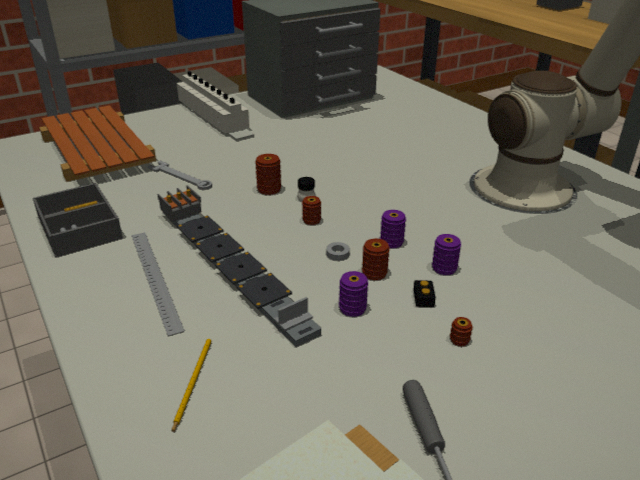

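View pics/side0.png

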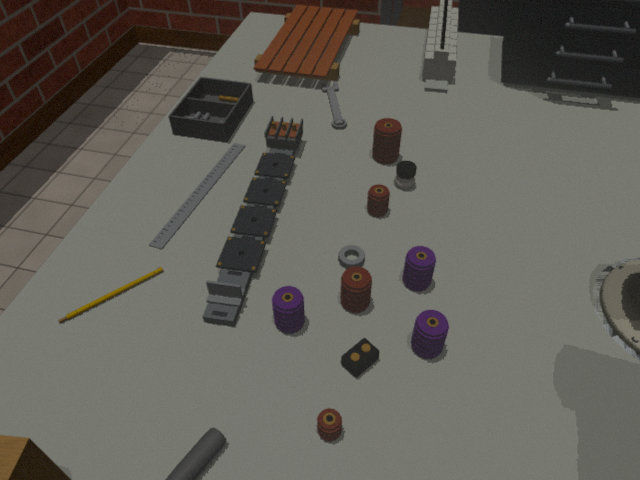

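View pics/wrist0.png

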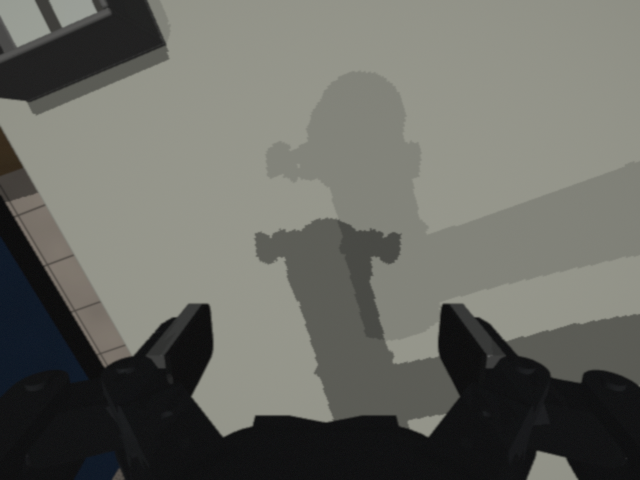

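```bash
cat > h.py <<'E'
import numpy as np, cv2
from bench import arm, eyes, nets
def ray(m,uv):
    K=m["K"];R=cv2.Rodrigues(m["rvec"])[0];t=np.array(m["tvec"])
    d=R.T@np.linalg.inv(K)@np.array([uv[0],uv[1],1.]);c=-R.T@t
    return c,d
def onz(m,uv,z):
    c,d=ray(m,uv); return c+d*(z-c[2])/d[2]
def proj(m,P):
    return cv2.projectPoints(np.array(P,float).reshape(-1,1,3),m["rvec"],m["tvec"],m["K"],None)[0].reshape(-1,2)
E
python3 - <<'E'
from h import *
S=cv2.imread("pics/scene0.png");D=cv2.imread("pics/side0.png")
def crop(im,u,v,r=22,s=9): return cv2.resize(im[v-r:v+r,u-r:u+r],None,fx=s/2,fy=s/2,interpolation=cv2.INTER_CUBIC)
a=np.hstack([crop(S,*p) for p in [(461,326),(311,203),(376,247),(267,160)]])
b=np.hstack([crop(D,*p) for p in [(330,418),(378,193),(356,277),(387,128)]])
cv2.imwrite("pics/c0.png",np.vstack([a,b]))
ms,md=eyes.camera_model("scene"),eyes.camera_model("side")
for n,z,a,b in [("34",17,(461,332),(330,425)),("46",23,(311,210),(378,200)),("58",29,(375.5,259),(356,289)),("72",36,(267.5,174),(387,141))]:
    print(n,onz(ms,a,z).round(),onz(md,b,z).round())
for z,a,b in [(20,(199,226),(276,166)),(20,(217,246),(265,191)),(20,(239,268),(256,221)),(20,(262,292),(244,255)),(37,(180,203),(284,133))]:
    print(onz(ms,a,z).round(),onz(md,b,z).round())
E
```

```text
34 [439. 288.  17.] [437. 286.  17.]
46 [ 450. -116.   23.] [ 450. -116.   23.]
58 [447.  88.  29.] [447.  86.  29.]
72 [ 463. -271.   36.] [ 461. -269.   36.]
[ 654. -177.   20.] [ 650. -167.   20.]
[652. -99.  20.] [647. -96.  20.]
[648. -19.  20.] [638. -21.  20.]
[644.  59.  20.] [631.  56.  20.]
[ 662. -248.   37.] [ 658. -248.   37.]
```

View pics/c0.png

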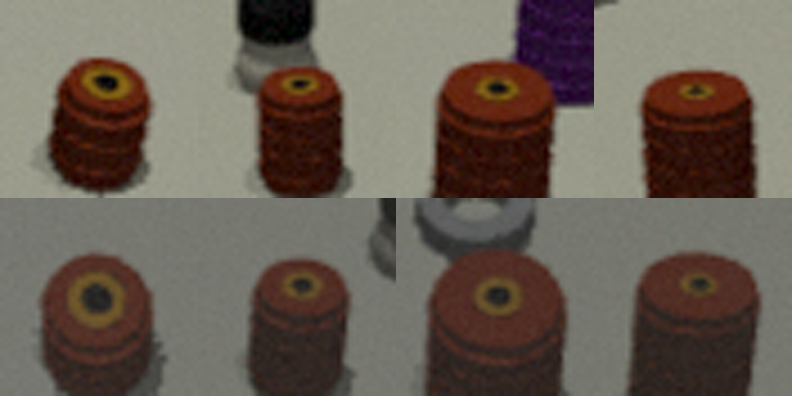

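Run:
```python
from h import *
S=cv2.imread("pics/scene0.png");D=cv2.imread("pics/side0.png")
cv2.imwrite("pics/c1.png",cv2.convertScaleAbs(cv2.resize(S[190:320,155:325],None,fx=4.5,fy=4.5,interpolation=cv2.INTER_CUBIC),alpha=1.8))
cv2.imwrite("pics/c2.png",cv2.convertScaleAbs(cv2.resize(D[145:280,210:310],None,fx=4.4,fy=4.4,interpolation=cv2.INTER_CUBIC),alpha=2.))
ms,md=eyes.camera_model("scene"),eyes.camera_model("side")
for n,z,a,b in [("34",34,(462.1,322),(329.2,417.6)),("46",46,(311.3,199.3),(378.5,189.7)),("58",58,(376,244.2),(356.3,276.4)),("72",72,(267.5,157.8),(387.9,124.7))]:
    print(n,onz(ms,a,z).round(1),onz(md,b,z).round(1))
```

```text
34 [438.3 285.9  34. ] [438.6 284.4  34. ]
46 [ 449.3 -116.    46. ] [ 451.  -116.1   46. ]
58 [446.9  86.8  58. ] [447.8  86.6  58. ]
72 [ 460.5 -271.5   72. ] [ 462.2 -269.8   72. ]
```

View pics/c1.png

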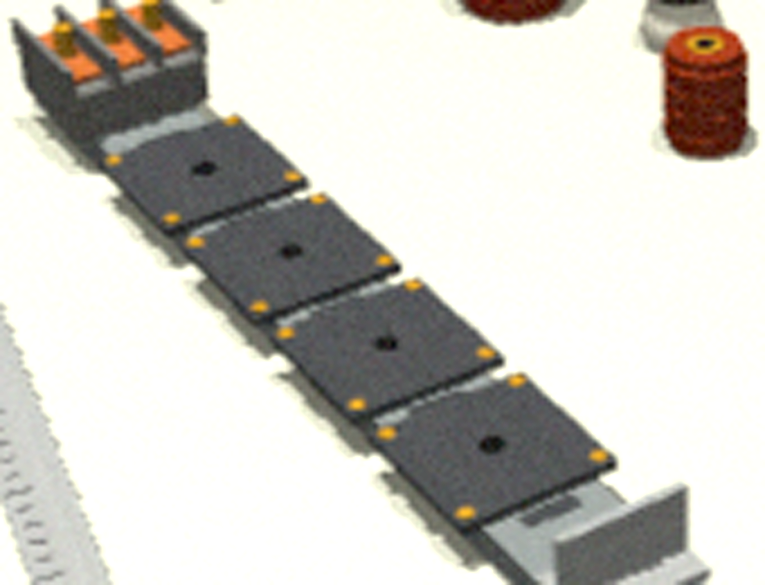

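View pics/c2.png

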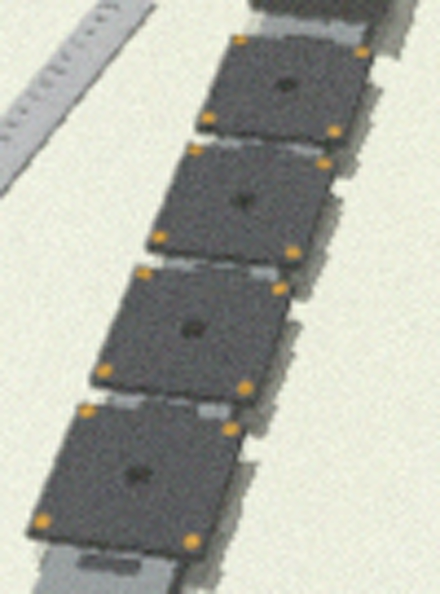

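Run:
```python
from h import *
ms,md=eyes.camera_model("scene"),eyes.camera_model("side")
A=[(204,169),(291,250),(386,343),(491,444)];B=[(287,84),(243,200),(193,328),(139,475)]
P=[]
for a,b in zip(A,B):
    p=onz(ms,np.array(a)/4.5+(154.6,189.6),20);q=onz(md,np.array(b)/4.4+(209.6,144.6),20)
    print(p.round(1),q.round(1));P.append((p+q)[:2]/2)
P=np.array(P);print(P.round(1)); k=np.arange(4)
cx=np.polyfit(k,P[:,0],1);cy=np.polyfit(k,P[:,1],1);print(cx,cy,np.hypot(cx[0],cy[0]))
th=np.arctan2(cx[0],cy[0]); print("dir from y",np.degrees(th))
c=P.mean(0);print("refit",[(c+(i-1.5)*75*np.array([np.sin(th),np.cos(th)])).round(1) for i in k])
from scipy.spatial.transform import Rotation as R
s=arm.read_state();print(R.from_quat(s["ee_rot"]).as_matrix().round(3),s["position"])
```

```text
[ 654.1 -172.7   20. ] [ 654.1 -173.2   20. ]
[647.9 -99.   20. ] [648.4 -98.1  20. ]
[643.  -23.2  20. ] [643.3 -23.8  20. ]
[637.6  51.4  20. ] [637.   51.7  20. ]
[[ 654.1 -173. ]
 [ 648.2  -98.5]
 [ 643.2  -23.5]
 [ 637.3   51.6]]
[ -5.53604312 653.98098627] [  74.86021606 -173.14617346] 75.06463696256158
dir from y -4.229423673359152
refit [array([ 654., -173.]), array([648.4, -98.3]), array([642.9, -23.5]), array([637.4,  51.3])]
[[ 0.939 -0.343  0.   ]
 [-0.343 -0.939 -0.   ]
 [ 0.     0.    -1.   ]] [214.1570474  587.14212698 231.31612635]
```

Run:
```python
from h import *
ms,md=eyes.camera_model("scene"),eyes.camera_model("side")
for n,z,a,b in [("p",29,(391,229),(420,267)),("p",29,(352,292),(291,308)),("p",29,(446,257),(425,336)),("ring",5,(338,251),(351,257)),("cap",20,(306,189),(405,176)),("blk",12,(424,293),(360,358))]:
    print(n,onz(ms,a,z).round(),onz(md,b,z).round())
P={34:((438.5,285.2),(654,-173)),46:((450,-116),(648.4,-98.3)),58:((447.3,86.7),(642.9,-23.5)),72:((461.3,-270.7),(637.4,51.3))}
th=np.radians(-4.229);ex=-np.array([np.sin(th),np.cos(th)]);ey=-np.array([np.cos(th),-np.sin(th)])
print(ex,ey); 
s=np.array([214.16,587.14])
for k,(a,b) in P.items():
    print(k,"pick",[round(np.dot(np.array(a),e),1) for e in(ex,ey)],"place",[round(np.dot(np.array(b),e),1) for e in(ex,ey)])
print([round(np.dot(s,e),1) for e in(ex,ey)])
```

```text
p [367.  26.  29.] [363.  22.  29.]
p [530. 141.  29.] [529. 141.  29.]
p [343. 144.  29.] [342. 141.  29.]
ring [468.   6.   5.] [471.   7.   5.]
cap [ 413. -198.   20.] [ 415. -194.   20.]
blk [422. 185.  12.] [421. 185.  12.]
[ 0.07374297 -0.99727728] [-0.99727728 -0.07374297]
34 pick [np.float64(-252.1), np.float64(-458.3)] place [np.float64(220.8), np.float64(-639.5)]
46 pick [np.float64(148.9), np.float64(-440.2)] place [np.float64(145.8), np.float64(-639.4)]
58 pick [np.float64(-53.5), np.float64(-452.5)] place [np.float64(70.8), np.float64(-639.4)]
72 pick [np.float64(304.0), np.float64(-440.1)] place [np.float64(-4.2), np.float64(-639.4)]
[np.float64(-569.7), np.float64(-256.9)]
```

Emit:
jog_arm(
  rows=[
    [[0,0,0],[0,0,9.4],8.5],
    [[0,0,0],[0,0,9.4],8.5],
    [[0,0,0],[0,0,9.4],8.5],
    [[0,0,0],[0,0,9.4],8.5],
    [[0,0,0],[0,0,9.4],8.5],
    [[0,0,0],[0,0,9.4],8.5],
    [[0,0,0],[0,0,9.4],8.5],
    [[0,0,0],[0,0,0],8.5],
  ],
)

```text
clock: 2.05
position: [214.2, 587.1, 231.3]
ee_rot: [0.733, -0.68, 0.0, 0.0]
contact_force: [0.2, -0.3, 0.4]
gripper_width: 84.7
```

Emit:
jog_arm(
  rows=[
    [[4.54,-2.88,0],[0,0,0],8.5],
    [[4.54,-2.88,0],[0,0,0],8.5],
    [[4.54,-2.88,0],[0,0,0],8.5],
    [[4.54,-2.88,2],[0,0,0],8.5],
    [[4.54,-2.88,3],[0,0,0],8.5],
    [[4.54,-2.88,3],[0,0,0],8.5],
    [[4.52,-2.86,3],[0,0,0],8.5],
    [[0,0,0],[0,0,0],8.5],
  ],
)

```text
clock: 3.05
position: [438.2, 280.9, 118.8]
ee_rot: [0.731, -0.682, -0.0, 0.003]
contact_force: [0.2, 1.4, -0.0]
gripper_width: 85.0
```

Run:
```python
from h import *
s=arm.read_state();print(s["position"],s["ee_rot"])
cv2.imwrite("pics/w1.png",eyes.get_image("wrist")[:,:,::-1])
print(proj(eyes.camera_model("wrist"),[[438.5,285.2,34]]))
```

```text
[438.1824943  280.9444737  118.84215322] [ 7.31340728e-01 -6.82005464e-01 -2.23281302e-05  3.04740210e-03]
[[324.92017139 252.42931437]]
```

View pics/w1.png

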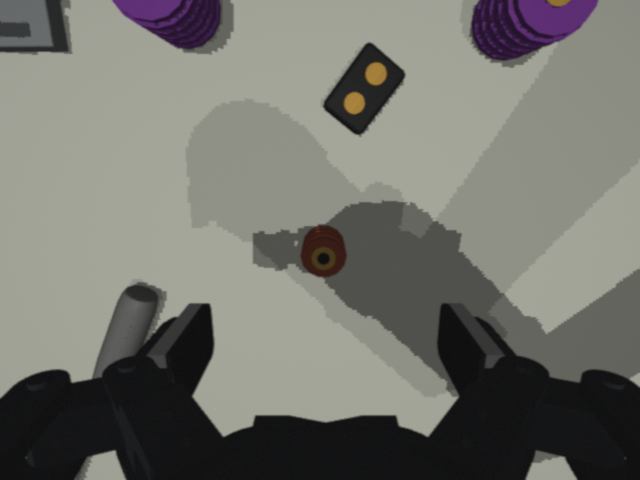

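Run:
```python
from h import *
eyes.get_image("wrist")
for i in range(2):
    s=arm.read_state();m=eyes.camera_model("wrist");im=eyes.get_image("wrist");print(s["position"])
cv2.imwrite("pics/w2.png",cv2.resize(im[200:330,250:400,::-1],None,fx=4,fy=4))
print(proj(m,[[438.5,285.2,34]]), onz(m,(141,290),15), onz(m,(323,258),34))
```

```text
[438.65392846 284.78443719 121.38752142]
[438.51225446 285.70830447 121.93500139]
[[325.55295332 247.54956332]] [565.90398428 331.89442901  15.        ] [439.60209594 292.24717999  34.        ]
```

View pics/w2.png

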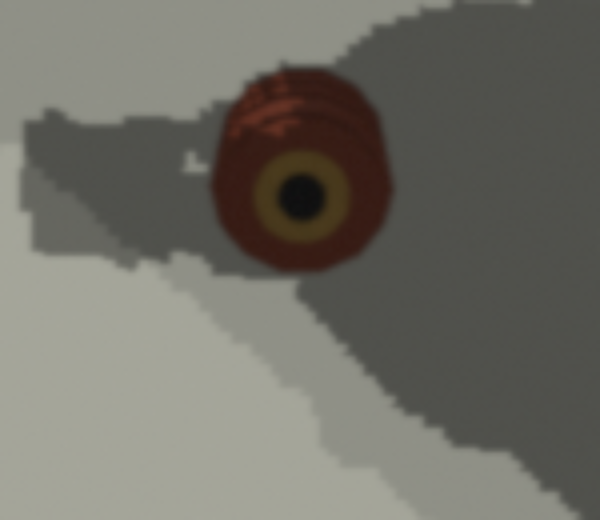

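Emit:
jog_arm(
  rows=[
    [[-0.05,0,4],[0,0,0],8.5],
    [[0,0,4],[0,0,0],8.5],
    [[0,0,2.5],[0,0,0],8.5],
    [[0,0,1.25],[0,0,0],8.5],
    [[0,0,0],[0,0,0],8.5],
    [[0,0,0],[0,0,0],0],
    [[0,0,0],[0,0,0],0],
    [[0,0,0],[0,0,0],0],
    [[0,0,0],[0,0,0],0],
    [[0,0,0],[0,0,0],0],
  ],
)

```text
clock: 4.5
position: [438.4, 285.8, 4.7]
ee_rot: [0.732, -0.681, 0.0, -0.001]
contact_force: [-1.1, 0.1, 6.5]
gripper_width: 28.7
```

Emit:
jog_arm(
  rows=[
    [[0,0,-1],[0,0,0],0],
    [[0,0,-4],[0,0,0],0],
    [[0,0,-5],[0,0,0],0],
    [[5.2,-2,-3],[0,0,0],0],
    [[5.2,-2,0],[0,0,0],0],
    [[5.2,-2,0],[0,0,0],0],
    [[5.2,-2,0],[0,0,0],0],
    [[5.2,-2,0],[0,0,0],0],
    [[5.2,-2,0],[0,0,0],0],
    [[5.2,-2,0],[0,0,0],0],
  ],
)

```text
clock: 5.75
position: [604.1, -68.6, 133.7]
ee_rot: [0.732, -0.681, -0.0, -0.0]
contact_force: [0.2, 1.1, -0.7]
gripper_width: 28.6
```

Emit:
jog_arm(
  rows=[
    [[5.2,-2,0],[0,0,0],0],
    [[4,-1.5,0],[0,0,0],0],
    [[1.75,-0.62,0],[0,0,0],0],
    [[0,0,0],[0,0,0],0],
    [[0,0,0],[0,0,0],0],
    [[0,0,0],[0,0,0],0],
  ],
)

```text
clock: 6.5
position: [652.5, -171.6, 133.8]
ee_rot: [0.733, -0.68, -0.0, -0.0]
contact_force: [-1.3, 0.4, -0.5]
gripper_width: 28.4
```

Run:
```python
from h import *
eyes.get_image("wrist")
s=arm.read_state();m=eyes.camera_model("wrist");im=eyes.get_image("wrist");print(s["position"],s["ee_rot"],s["gripper_width"])
cv2.imwrite("pics/w3.png",im[:,:,::-1])
print(proj(m,[[654,-173,20],[648.4,-98.3,20],[642.9,-23.5,20]]))
```

```text
[ 652.64886472 -171.74974887  133.88205069] [ 7.32841584e-01 -6.80399290e-01  4.70735373e-05 -1.28159189e-04] 28.42268324855207
[[323.49406251 235.90425132]
 [323.64992725 332.44934082]
 [323.65184439 416.23337587]]
```

View pics/w3.png

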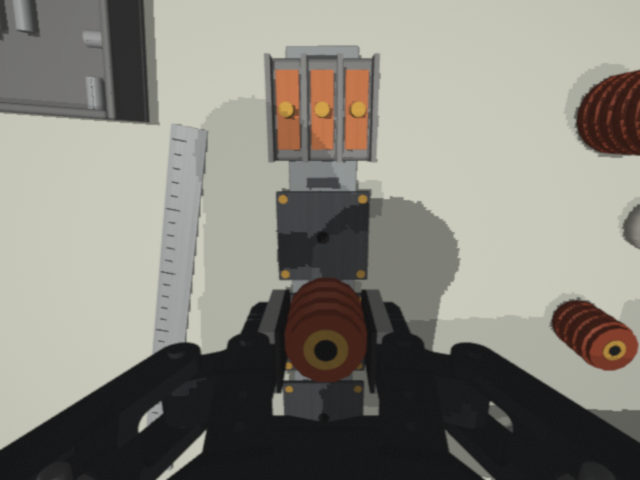

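Emit:
jog_arm(
  rows=[
    [[0.18,-0.12,4],[0,0,0],0],
    [[0,0,4],[0,0,0],0],
    [[0,0,1.5],[0,0,0],0],
    [[0,0,0.8],[0,0,0],0],
    [[0,0,0.3],[0,0,0],0],
    [[0,0,0.2],[0,0,0],0],
    [[0,0,0],[0,0,0],0],
    [[0,0,0],[0,0,0],0],
  ],
)

```text
clock: 7.6
position: [654.4, -174.8, 26.1]
ee_rot: [0.732, -0.681, 0.0, -0.0]
contact_force: [0.5, -0.6, -0.1]
gripper_width: 28.6
```

Emit:
jog_arm(
  rows=[
    [[-0.05,0,0.1],[0,0,0],0],
    [[0,0,0],[0,0,0],0],
    [[0,0,0],[0,0,0],3.6],
    [[0,0,0],[0,0,0],5],
    [[0,0,0],[0,0,0],8.5],
    [[0,0,0],[0,0,0],8.5],
    [[0,0,-1],[0,0,0],8.5],
    [[0,0,-4],[0,0,0],8.5],
    [[0,0,-5],[0,0,0],8.5],
    [[0,0,0],[0,0,0],8.5],
  ],
)

```text
clock: 8.85
position: [657.4, -174.8, 131.0]
ee_rot: [0.733, -0.681, 0.005, -0.003]
contact_force: [-0.2, -1.4, -0.5]
gripper_width: 84.7
```

Run:
```python
from h import *
eyes.get_image("wrist")
s=arm.read_state();m=eyes.camera_model("wrist");im=eyes.get_image("wrist");print(s["position"],s["ee_rot"],s["gripper_width"])
cv2.imwrite("pics/w4.png",im[:,:,::-1])
print(proj(m,[[654,-173,54]]))
```

```text
[ 655.53633461 -174.29255655  127.94002952] [ 0.73234001 -0.68093203  0.00238882 -0.00199315] 85.13993839168589
[[328.41949345 257.52875107]]
```

View pics/w4.png

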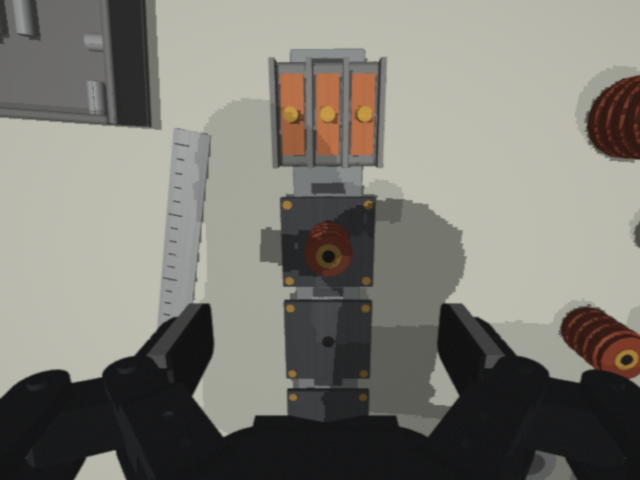

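Emit:
jog_arm(
  rows=[
    [[-1.8,4.98,0],[0,0,0],8.5],
    [[-1.8,4.98,0],[0,0,0],8.5],
    [[-1.8,4.98,0],[0,0,0],8.5],
    [[-1.8,4.98,0],[0,0,0],8.5],
    [[0,0,0],[0,0,0],8.5],
    [[0,0,0],[0,0,0],8.5],
    [[0,0,0],[0,0,0],8.5],
  ],
)

```text
clock: 9.82
position: [451.3, -117.0, 124.2]
ee_rot: [0.732, -0.681, 0.0, 0.0]
contact_force: [-1.1, 0.1, 0.2]
gripper_width: 85.0
```

```bash
cat > look.py <<'E'
from h import *
import sys
def look(fn,pts,name="wrist"):
    s=arm.read_state();m=eyes.camera_model(name);im=eyes.get_image(name);print(s["position"].round(1),s["ee_rot"].round(3),s["gripper_width"].round(1))
    cv2.imwrite(f"pics/{fn}.png",im[:,:,::-1]);print(proj(m,pts).round(1).tolist());return m,im
E
python3 - <<'E'
from look import *
m,im=look("w5",[[450,-116,46]])
print((onz(m,(325,250),46)-onz(m,(325,249),46)).round(2))
E
```

```text
Traceback (most recent call last):
  File "look.py", line 4, in look
    s=arm.read_state();m=eyes.camera_model(name);im=eyes.get_image(name);print(s["position"].round(1),s["ee_rot"].round(3),s["gripper_width"].round(1))
                                                                                                                           ^^^^^^^^^^^^^^^^^^^^^^^^
AttributeError: 'float' object has no attribute 'round'
```

```bash
sed -i 's/s\["gripper_width"\].round(1)/round(float(s["gripper_width"]),1)/' look.py
python3 - <<'E'
from look import *
m,im=look("w5",[[450,-116,46]])
E
```

```text
[ 451.2 -117.   124.1] [ 0.732 -0.681 -0.     0.   ] 85.1
[[327.1, 254.8]]
```

View pics/w5.png

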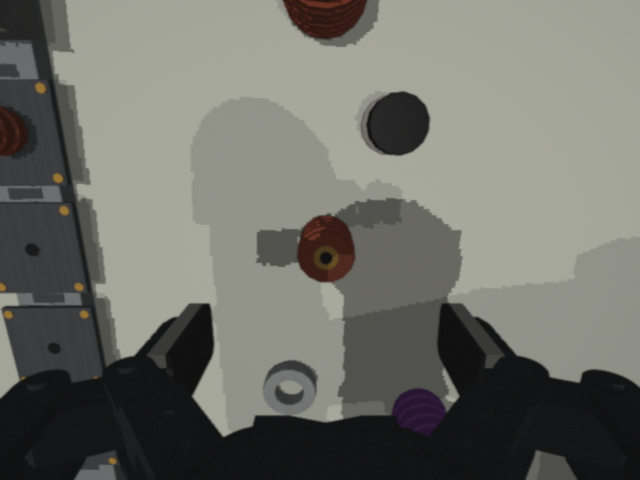

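Emit:
jog_arm(
  rows=[
    [[-0.2,0.05,4],[0,0,0],8.5],
    [[0,0,4],[0,0,0],8.5],
    [[0,0,2.5],[0,0,0],8.5],
    [[0,0,1.2],[0,0,0],8.5],
    [[0,0,0],[0,0,0],8.5],
    [[0,0,0],[0,0,0],0],
    [[0,0,0],[0,0,0],0],
    [[0,0,0],[0,0,0],0],
    [[0,0,0],[0,0,0],0],
    [[0,0,0],[0,0,0],0],
  ],
)

```text
clock: 11.18
position: [450.2, -114.8, 8.5]
ee_rot: [0.732, -0.681, 0.001, -0.001]
contact_force: [-0.9, 0.5, 5.1]
gripper_width: 35.8
```

Emit:
jog_arm(
  rows=[
    [[0,0,-1],[0,0,0],0],
    [[0,0,-4],[0,0,0],0],
    [[0,0,-5],[0,0,0],0],
    [[0,-5,0],[0,0,0],0],
    [[0,-5,0],[0,0,0],0],
    [[-0.1,-5,0],[0,0,0],0],
    [[-0.1,-3.5,0],[0,0,0],0],
    [[0,-1.4,0],[0,0,0],0],
    [[0,0,0],[0,0,0],0],
    [[0,0,0],[0,0,0],0],
  ],
)

```text
clock: 12.42
position: [646.4, -98.6, 107.5]
ee_rot: [0.732, -0.681, -0.001, 0.0]
contact_force: [-0.1, -0.3, -0.4]
gripper_width: 35.7
```

Run:
```python
from look import *
eyes.get_image("wrist")
m,im=look("w6",[[654,-173,54],[642.9,-23.5,20]])
```

```text
[646.5 -98.6 107.7] [ 0.732 -0.681 -0.     0.   ] 35.8
[[320.9, 123.0], [322.5, 353.6]]
```

View pics/w6.png

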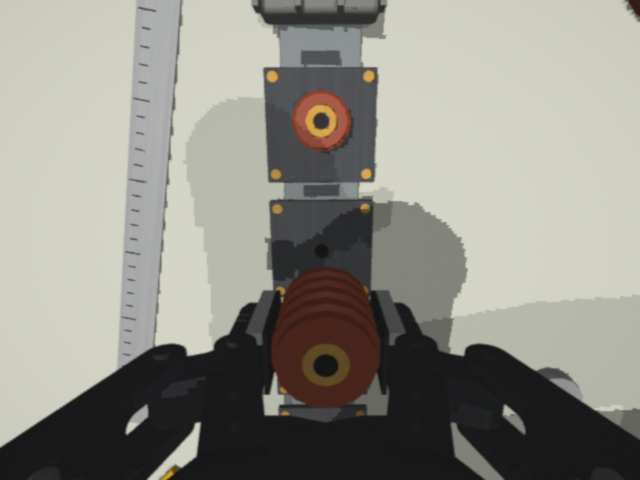

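Emit:
jog_arm(
  rows=[
    [[0,-0.18,4],[0,0,0],0],
    [[0,0,2.2],[0,0,0],0],
    [[0,0,1],[0,0,0],0],
    [[0,0,0.4],[0,0,0],0],
    [[0,0,0.2],[0,0,0],0],
    [[0,0,0],[0,0,0],0],
    [[0,0,0],[0,0,0],0],
  ],
)

```text
clock: 13.4
position: [650.1, -98.3, 30.2]
ee_rot: [0.732, -0.681, 0.0, -0.0]
contact_force: [0.5, -0.0, -1.0]
gripper_width: 35.9
```

Emit:
jog_arm(
  rows=[
    [[0,0.12,0.1],[0,0,0],0],
    [[0,0,0.08],[0,0,0],0],
    [[0,0,0],[0,0,0],0],
    [[0,0,0],[0,0,0],0],
  ],
)

```text
clock: 13.9
position: [648.5, -98.4, 28.5]
ee_rot: [0.732, -0.681, 0.0, -0.0]
contact_force: [-2.9, 1.0, 5.3]
gripper_width: 35.9
```

Emit:
jog_arm(
  rows=[
    [[0,0,0],[0,0,0],4.2],
    [[0,0,0],[0,0,0],5],
    [[0,0,0],[0,0,0],8.5],
    [[0,0,0],[0,0,0],8.5],
    [[0,0,-1],[0,0,0],8.5],
    [[0,0,-4],[0,0,0],8.5],
    [[0,0,-5],[0,0,0],8.5],
    [[0,0,-2],[0,0,0],8.5],
    [[0,0,0],[0,0,0],8.5],
    [[0,0,0],[0,0,0],8.5],
  ],
)

```text
clock: 15.15
position: [647.6, -98.4, 146.6]
ee_rot: [0.732, -0.681, -0.001, 0.001]
contact_force: [-0.3, 0.5, -0.2]
gripper_width: 85.1
```

Run:
```python
from look import *
m,im=look("w7",[[648.4,-98.3,66],[654,-173,54]])
```

```text
[647.6 -98.4 146.6] [ 0.732 -0.681 -0.001  0.001] 85.1
[[323.7, 251.8], [323.3, 124.6]]
```

View pics/w7.png

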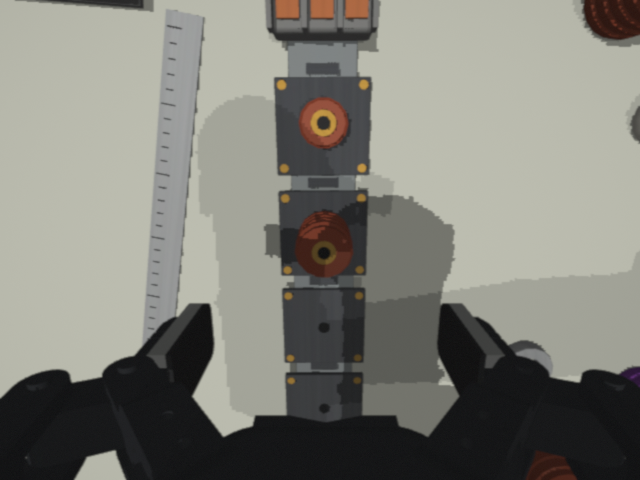

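Emit:
jog_arm(
  rows=[
    [[-3.99,3.72,0],[0,0,0],8.5],
    [[-3.99,3.72,0],[0,0,0],8.5],
    [[-3.99,3.72,0],[0,0,0],8.5],
    [[-3.99,3.72,0],[0,0,0],8.5],
    [[-3.99,3.72,0],[0,0,0],8.5],
    [[0,0,0],[0,0,0],8.5],
    [[0,0,0],[0,0,0],8.5],
    [[0,0,0],[0,0,0],8.5],
  ],
)

```text
clock: 16.2
position: [449.0, 86.5, 147.2]
ee_rot: [0.732, -0.682, -0.0, 0.0]
contact_force: [0.0, 0.9, 0.5]
gripper_width: 85.4
```

Run:
```python
from look import *
m,im=look("w8",[[447.3,86.7,58]])
```

```text
[449.   86.5 147.2] [ 0.732 -0.682 -0.     0.   ] 85.4
[[327.9, 248.5]]
```

View pics/w8.png

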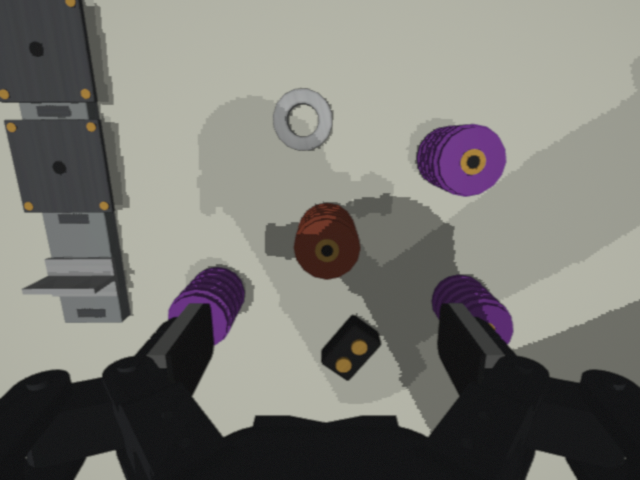

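Emit:
jog_arm(
  rows=[
    [[-0.1,0.12,4.5],[0,0,0],8.5],
    [[0,0,4.5],[0,0,0],8.5],
    [[0,0,3],[0,0,0],8.5],
    [[0,0,1.3],[0,0,0],8.5],
    [[0,0,0],[0,0,0],8.5],
    [[0,0,0],[0,0,0],0],
    [[0,0,0],[0,0,0],0],
    [[0,0,0],[0,0,0],0],
    [[0,0,0],[0,0,0],0],
    [[0,0,0],[0,0,0],0],
  ],
)

```text
clock: 17.5
position: [448.0, 88.4, 15.9]
ee_rot: [0.733, -0.681, 0.0, -0.001]
contact_force: [-0.3, 0.2, 6.7]
gripper_width: 42.9
```

Emit:
jog_arm(
  rows=[
    [[0,0,-1],[0,0,0],0],
    [[0,0,-4],[0,0,0],0],
    [[0,0,-5],[0,0,0],0],
    [[2.9,-4.3,0],[0,0,0],0],
    [[2.9,-4.3,0],[0,0,0],0],
    [[2.9,-4.3,0],[0,0,0],0],
    [[2.5,-3.9,0],[0,0,0],0],
    [[1.3,-1.8,0],[0,0,0],0],
    [[0,0,0],[0,0,0],0],
    [[0,0,0],[0,0,0],0],
  ],
)

```text
clock: 18.75
position: [640.7, -23.0, 114.5]
ee_rot: [0.732, -0.681, -0.001, 0.0]
contact_force: [-0.1, -0.3, -1.2]
gripper_width: 42.9
```

Run:
```python
from look import *
eyes.get_image("wrist");eyes.get_image("wrist")
m,im=look("w9",[[648.4,-98.3,66],[642.9,-23.5,20]])
```

```text
[640.9 -22.7 114.9] [ 0.733 -0.681 -0.     0.   ] 42.8
[[321.0, 119.9], [322.1, 243.9]]
```

View pics/w9.png

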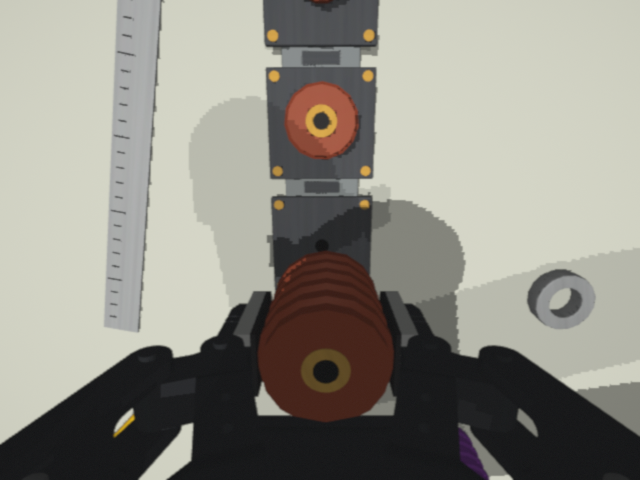

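Emit:
jog_arm(
  rows=[
    [[0.05,-0.13,4],[0,0,0],0],
    [[0,0,2.1],[0,0,0],0],
    [[0,0,1],[0,0,0],0],
    [[0,0,0.4],[0,0,0],0],
    [[0,0,0.2],[0,0,0],0],
    [[0,0,0.1],[0,0,0],0],
    [[0,0,0],[0,0,0],0],
    [[0,0,0],[0,0,0],0],
  ],
)

```text
clock: 19.9
position: [643.3, -23.6, 37.0]
ee_rot: [0.732, -0.681, 0.0, -0.0]
contact_force: [0.3, -0.1, -0.4]
gripper_width: 43.0
```

Emit:
jog_arm(
  rows=[
    [[0,0,0.1],[0,0,0],0],
    [[0,0,0.06],[0,0,0],0],
    [[0,0,0],[0,0,0],0],
    [[0,0,0],[0,0,0],0],
  ],
)

```text
clock: 20.4
position: [643.3, -23.6, 36.0]
ee_rot: [0.732, -0.681, 0.0, -0.0]
contact_force: [-2.9, -0.4, 5.6]
gripper_width: 42.8
```

Emit:
jog_arm(
  rows=[
    [[0,0,0],[0,0,0],5],
    [[0,0,0],[0,0,0],6],
    [[0,0,0],[0,0,0],8.5],
    [[0,0,0],[0,0,0],8.5],
    [[0,0,-1],[0,0,0],8.5],
    [[0,0,-4],[0,0,0],8.5],
    [[0,0,-5],[0,0,0],8.5],
    [[0,0,-2],[0,0,0],8.5],
    [[0,0,0],[0,0,0],8.5],
    [[0,0,0],[0,0,0],8.5],
  ],
)

```text
clock: 21.65
position: [642.3, -23.7, 154.0]
ee_rot: [0.732, -0.681, -0.001, 0.001]
contact_force: [0.3, 0.2, -0.6]
gripper_width: 85.3
```

Run:
```python
from look import *
m,im=look("w10",[[642.9,-23.5,78],[648.4,-98.3,66],[654,-173,54]])
```

```text
[642.3 -23.7 154. ] [ 0.732 -0.681 -0.001  0.001] 85.3
[[323.9, 254.3], [323.7, 124.4], [323.3, -16.2]]
```

View pics/w10.png

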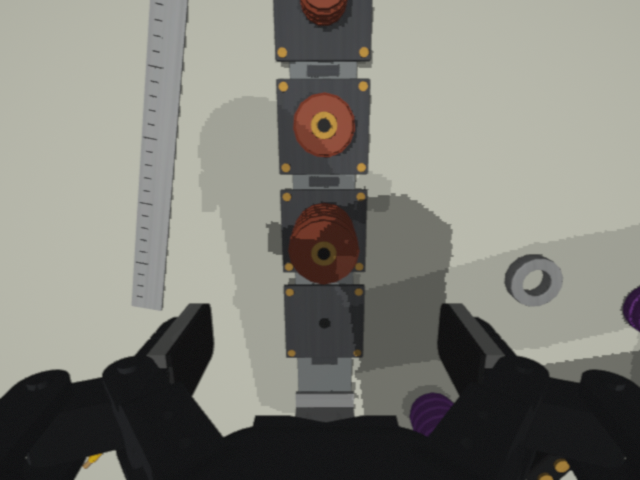

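Emit:
jog_arm(
  rows=[
    [[3.88,3.31,0],[0,0,0],8.5],
    [[3.88,3.31,0],[0,0,0],8.5],
    [[3.88,3.31,0],[0,0,0],8.5],
    [[3.88,3.31,0],[0,0,0],8.5],
    [[3.88,3.31,0],[0,0,0],8.5],
    [[3.88,3.31,0],[0,0,0],8.5],
    [[0,0,0],[0,0,0],8.5],
    [[0,0,0],[0,0,0],8.5],
    [[0,0,0],[0,0,0],8.5],
  ],
)

```text
clock: 22.82
position: [462.4, -269.5, 154.5]
ee_rot: [0.733, -0.681, -0.0, 0.0]
contact_force: [-0.6, 0.4, 0.2]
gripper_width: 85.0
```

Run:
```python
from look import *
m,im=look("w11",[[461.3,-270.7,72]])
```

```text
[ 462.4 -269.5  154.5] [ 0.733 -0.681 -0.     0.   ] 85.0
[[327.1, 249.2]]
```

View pics/w11.png

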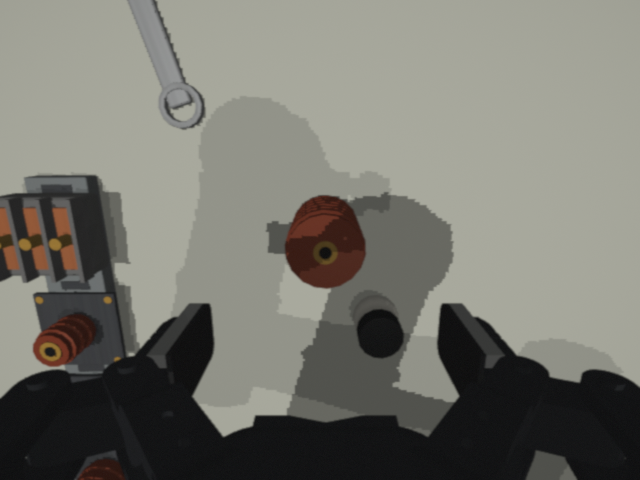

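Emit:
jog_arm(
  rows=[
    [[0,0.03,4.5],[0,0,0],8.5],
    [[0,0,4.5],[0,0,0],8.5],
    [[0,0,3],[0,0,0],8.5],
    [[0,0,1.2],[0,0,0],8.5],
    [[0,0,0],[0,0,0],8.5],
    [[0,0,0],[0,0,0],0],
    [[0,0,0],[0,0,0],0],
    [[0,0,0],[0,0,0],0],
    [[0,0,0],[0,0,0],0],
    [[0,0,0],[0,0,0],0],
  ],
)

```text
clock: 24.12
position: [462.8, -270.5, 24.6]
ee_rot: [0.732, -0.681, 0.001, -0.001]
contact_force: [0.1, 1.8, 6.4]
gripper_width: 51.2
```

Emit:
jog_arm(
  rows=[
    [[0,0,-1],[0,0,0],0],
    [[0,0,-4],[0,0,0],0],
    [[0,0,-5],[0,0,0],0],
    [[0,0,-3],[0,0,0],0],
    [[-4.4,-2.8,0],[0,0,0],0],
    [[-4.4,-2.8,0],[0,0,0],0],
    [[-4.4,-2.8,0],[0,0,0],0],
    [[-4.4,-2.8,0],[0,0,0],0],
    [[-4.4,-2.8,0],[0,0,0],0],
    [[-4.4,-2.8,0],[0,0,0],0],
  ],
)

```text
clock: 25.38
position: [609.7, 6.7, 152.7]
ee_rot: [0.732, -0.681, -0.001, 0.001]
contact_force: [1.1, -0.8, -2.4]
gripper_width: 50.7
```

Emit:
jog_arm(
  rows=[
    [[-3,-2,0],[0,0,0],0],
    [[-1.4,-1.1,0],[0,0,0],0],
    [[0,0,0],[0,0,0],0],
    [[0,0,0],[0,0,0],0],
    [[0,0,0],[0,0,0],0],
    [[0,0,0],[0,0,0],0],
  ],
)

```text
clock: 26.12
position: [637.5, 50.5, 153.3]
ee_rot: [0.732, -0.681, -0.0, -0.0]
contact_force: [0.0, 0.6, -3.0]
gripper_width: 50.8
```

Run:
```python
from look import *
m,im=look("w12",[[642.9,-23.5,78],[637.4,51.3,20]])
```

```text
[637.5  50.5 153.3] [ 0.732 -0.681 -0.    -0.   ] 50.8
[[325.1, 125.1], [325.3, 232.0]]
```

View pics/w12.png

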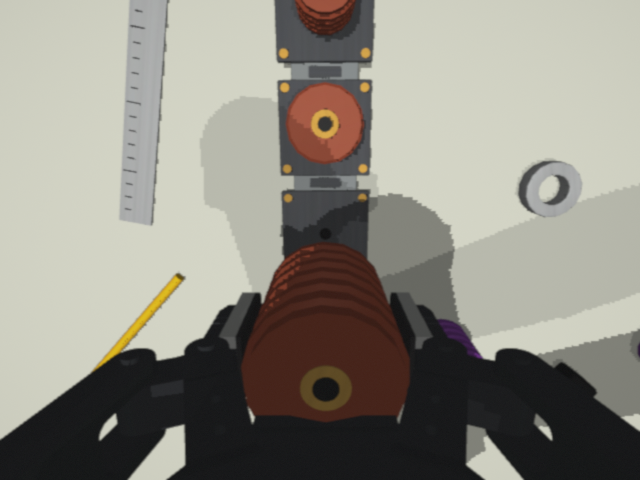

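Emit:
jog_arm(
  rows=[
    [[-0.05,0,4],[0,0,0],0],
    [[0,0,3.5],[0,0,0],0],
    [[0,0,1.8],[0,0,0],0],
    [[0,0,0.8],[0,0,0],0],
    [[0,0,0.4],[0,0,0],0],
    [[0,0,0.2],[0,0,0],0],
    [[0,0,0],[0,0,0],0],
    [[0,0,0],[0,0,0],0],
  ],
)

```text
clock: 27.18
position: [638.1, 52.0, 46.7]
ee_rot: [0.732, -0.681, 0.0, -0.001]
contact_force: [-0.1, 0.3, -2.9]
gripper_width: 50.5
```

Emit:
jog_arm(
  rows=[
    [[0.05,0.05,0.1],[0,0,0],0],
    [[0,0,0.1],[0,0,0],0],
    [[0,0,0],[0,0,0],0],
    [[0,0,0],[0,0,0],0],
  ],
)

```text
clock: 27.68
position: [637.3, 51.3, 44.7]
ee_rot: [0.732, -0.681, 0.0, -0.0]
contact_force: [-2.4, 0.6, 2.3]
gripper_width: 51.2
```

Contact made; release and retreat.

Emit:
jog_arm(
  rows=[
    [[0,0,0],[0,0,0],5.6],
    [[0,0,0],[0,0,0],6.5],
    [[0,0,0],[0,0,0],8.5],
    [[0,0,0],[0,0,0],8.5],
    [[0,0,-1],[0,0,0],8.5],
    [[0,0,-4],[0,0,0],8.5],
    [[0,0,-5],[0,0,0],8.5],
    [[0,0,-3],[0,0,0],8.5],
    [[0,0,0],[0,0,0],8.5],
    [[0,0,0],[0,0,0],8.5],
  ],
)

```text
clock: 28.92
position: [636.7, 51.3, 173.8]
ee_rot: [0.732, -0.681, -0.0, 0.0]
contact_force: [-1.3, 0.3, 0.2]
gripper_width: 85.2
```

Emit:
jog_arm(
  rows=[
    [[0,5,-2],[0,0,0],8.5],
    [[0,5,-2],[0,0,0],8.5],
    [[0,5,0],[0,0,0],8.5],
    [[0,0,0],[0,0,0],8.5],
    [[0,0,0],[0,0,0],8.5],
    [[0,0,0],[0,0,0],8.5],
  ],
)

```text
clock: 29.68
position: [488.5, 40.6, 213.5]
ee_rot: [0.732, -0.681, -0.0, 0.0]
contact_force: [0.3, -0.0, 0.8]
gripper_width: 85.2
```

Run:
```python
from look import *
T=[[654,-173,54],[648.4,-98.3,66],[642.9,-23.5,78],[637.4,51.3,92]]
ims=[]
for n,f,(x,y,w,h) in [("scene","f1",(140,110,190,225)),("side","f2",(190,60,150,178))]:
    m,im=look(f,T,n)
    P=proj(m,T); c=cv2.resize(im[y:y+h,x:x+w,::-1],None,fx=500/w*.75,fy=500/w*.75,interpolation=cv2.INTER_CUBIC); k=500/w*.75
    for p in P: cv2.circle(c,tuple(int(round(q)) for q in ((p-(x,y)+.5)*k)),2,(0,255,0),-1)
    ims.append(c)
H=min(i.shape[0] for i in ims); cv2.imwrite("pics/f3.png",np.hstack([i[:H] for i in ims]))
```

```text
[488.5  40.6 213.5] [ 0.732 -0.681 -0.     0.   ] 85.2
[[197.9, 211.1], [216.8, 223.1], [237.9, 236.5], [261.6, 250.5]]
[488.5  40.6 213.4] [ 0.732 -0.681 -0.     0.001] 85.2
[[273.5, 148.9], [262.5, 169.5], [249.9, 193.1], [235.1, 219.4]]
```

View pics/f3.png

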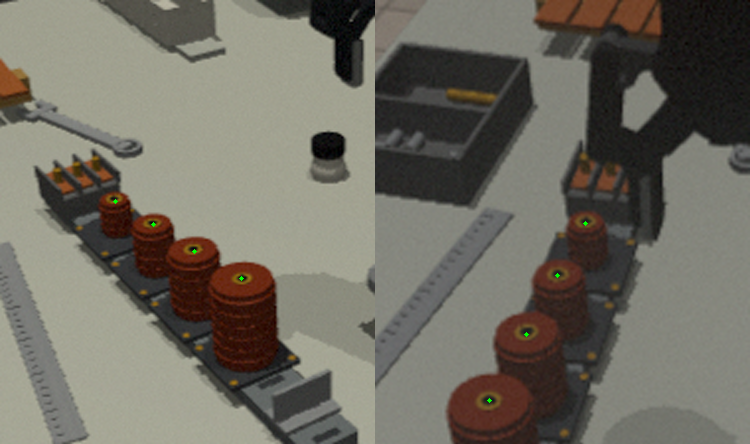

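View pics/f1.png

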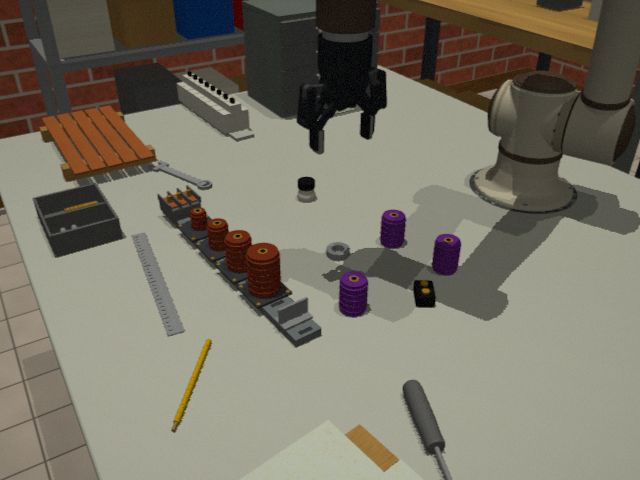

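All four stand upright on their pads; the predicted pad centres land on the brass inserts in both views, and the arm is clear. Handing in.

```bash
python3 -c "
from bench import arm
print(arm.job_done())"
```

```text
the job is handed in; nothing more can be done
None
```

I stood all four insulators on the pads in order: ins_34 next to the terminal block, then ins_46, ins_58 and ins_72. I handed the job in at about 30 s of the 99 s allowed; the interface reports no verdict.

- **Final check:** in the scene and side pictures all four stand upright. Each brass insert lies on the point projected for its pad centre, to about 1–2 mm. The arm was clear and the gripper open.
- **Look-alikes:** I left the three purple look-alikes alone, and they stand where they were.
- **Disagreement:** before each pick, the wrist camera placed the insulator 1–2 mm from the fixed cameras' estimate. That is within the stated calibration, so I aimed between the two. No check failed.

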